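Size a homogeniser pestle in the bore block

TASK

Take the blue-handled pestle out of its rack and find by feel which of the four look-alike bores of the aluminium sizing block it passes down: every bore resists part-way down, but only one gives way under a steady push of about 7 N, while the others stop dead. Leave the pestle pushed fully home in that bore, upright, with the shoulder of its handle down on the block, and let go of it. Never press the pestle on the block with more than 30 N, and leave everything else on the bench where it is.

Things in the scene. Friction and masses are not known exactly. Their poses are not given: they have to be found in the camera images.
- pestle_grip (a point): Pestle to be sized: round blue handle, 22 mm in diameter, 45 mm long, above a white shank, 14 mm in diameter, 42 mm long (foot chamfered 1.5 mm); about 60 g. It stands upright in the rack, its foot 8 mm above the bench, its handle 2 to 47 mm above the rack's top. This point is the centre of the handle, on its axis, 64.5 mm above the foot; z points from foot to handle
- pestle_tip (a point): Centre of the flat foot of the blue pestle; same axes. The shoulder, where the handle begins, is 42 mm up from here
- block: Fixed aluminium sizing block 56 x 160 x 64 mm (x, y, z), four bores in a row along its y axis, 36 mm apart. Origin at the centre of its underside, on the bench. The bores look alike: 15.5 mm wide with a 1.5 mm chamfer, and 20 mm below the top face each shows a black follower plug held by friction (about 7 N), which stays where it is pushed. Which bore is free varies and cannot be seen
- bore0 (a point): centre of the mouth of bore 0, level with the top face of the block, +54 mm along the block's y axis from its middle. In the one free bore the follower slides down under about 7 N until the shoulder of the pestle meets the block (foot 42 mm deep); in the other three it stops dead within about 1 mm, 20 mm deep
- bore1 (a point): centre of the mouth of bore 1, level with the top face of the block, +18 mm along the block's y axis from its middle. In the one free bore the follower slides down under about 7 N until the shoulder of the pestle meets the block (foot 42 mm deep); in the other three it stops dead within about 1 mm, 20 mm deep
- bore2 (a point): centre of the mouth of bore 2, level with the top face of the block, -18 mm along the block's y axis from its middle. In the one free bore the follower slides down under about 7 N until the shoulder of the pestle meets the block (foot 42 mm deep); in the other three it stops dead within about 1 mm, 20 mm deep
- bore3 (a point): centre of the mouth of bore 3, level with the top face of the block, -54 mm along the block's y axis from its middle. In the one free bore the follower slides down under about 7 N until the shoulder of the pestle meets the block (foot 42 mm deep); in the other three it stops dead within about 1 mm, 20 mm deep
- rack: Fixed grey rack 70 x 130 x 48 mm with two wells 16.5 mm wide and 40 mm deep, 33 mm either side of its middle along its y axis; the blue pestle stands in one, the orange one in the other. Origin at the centre of its underside
- pestle2_grip (a point): Bystander: a second pestle of the same form with an orange handle, standing in the other well of the rack; this point is the centre of its handle
- microplate_c (a point): Bystander: clear 96-well plate 85 x 127 x 14 mm lying on the bench; its centre
- jar_c (a point): Bystander: glass jar with a brown cap, 62 mm in diameter, 100 mm high; its centre
- bottle_c (a point): Bystander: small white bottle with a red cap, 44 mm in diameter, 85 mm high; its centre
- pen_c (a point): Bystander: blue pen 140 mm long, 11 mm thick, lying along its x axis; its centre

How it is judged:
By the outcome, as a careful person would: the job done as asked, in the order asked, and still so for the second after the job is handed in, with the robot touching nothing.
It also fails if it takes over 54 s, if anything falls off the work surface, if the arm or the gripper's body presses on something with over 40 N, if the wrist force passes 120 N, or if a joint passes its speed limit or range.

ROBOT

A 6-joint arm with a two-finger parallel gripper is mounted at the origin on the work surface. World frame = base frame: x ahead of the robot, y to its left, z up, the work surface at z = 0. Lengths are in m, angles in rad, forces in N, time in s.
With the tool pointing down it reaches from about 0.3 to 0.775 m from the base axis. Payload 14.6 kg.
Tool frame: the origin (TCP) lies on the centre line of the jaws, within the pads' length; the fingertips stand ctrl.tcp_to_tips ahead of it and the grasp point (between the pads) lies 2 mm behind it (ctrl.tcp_to_tips is the distance from the TCP to the fingertips, in m); z points along the fingers, y is the line along which they close (so a half turn about z gives the same grasp; the last joint's range is limited). The gripper opens to 94 mm and grips with 3 to 60 N. Pads are 16 mm wide; open, the fingers measure 119 mm over their backs; the gripper's body (75 mm by 177 mm) begins 78 mm behind the grasp point.
Start: joints at [1.068, 0.3, 1.521, -0, 1.321, -0.067], TCP at [0.232, 0.499, 0.222] pointing down, gripper open.
Joint ranges: [-3.03, 3.03], [-0.79, 2.21], [0.23, 2.52], [-1.04, 4.18], [0, 3.07], [-2.55, 2.55]. Speed limits (rad/s): [2.22, 2.22, 2.57, 3.14, 3.14, 3.14].

INTERFACE

Orientations are given as [roll, pitch, yaw] about the fixed x, y, z axes, in that order (R = Rz(yaw) Ry(pitch) Rx(roll)).
In Python, from station import telemetry, viewer, hand_in, ctrl gives the robot as it stands.
- The arm moves only by the tool step_arm, never from a script. Its argument "plan" is a list of rows, each an object of numbers: "dx", "dy", "dz": the shift along the tool's x, y, z scaled (see below); "rx", "ry", "rz": the turn, a rotation vector about the tool's x, y, z scaled (see below); "claw": the closure, from 0 (fully open) to 1 (shut). In form: [{"dx": .., "dy": .., "dz": .., "rx": .., "ry": .., "rz": .., "claw": ..}, ...]. A call has 1 to 10 rows; each row shifts and turns the commanded pose from where the row before left it, along the tool's axes as they then stand; what a row does not reach is not made up. The controller multiplies each number of a shift by 0.1 m and each number of a turn by 90 degrees. A row lasts 1/10 s, in which the tool goes at most 50 mm and 8.59 degrees, less where a joint would pass 70% of its speed; a pose out of reach is approached as far as the arm can. A call with a number of a shift or a turn outside -1 to 1 is refused whole. A call with a gripper value outside its range is refused whole. The fingers move at their own pace and stop on an object; "grip_force" is the grip in N (left out, the last holds). Time passes only in rows, so rows that do not move let the fingers close. It gives the time, the measured TCP pose, the force, the opening and the grip force at its end, in the units of the state.
- telemetry.get_obs(): the state, without advancing time (a new reading comes with each control period).
- viewer.camera(name): name is "scene" or "side" or "wrist"; returns a dict with "img" (400x640x3 uint8, red, green, blue), "z_map" (400x640 float32, m along the optical axis (not along the pixel's ray), 0 where there is no reading), "fx", "fy", "cx", "cy" (pixels), "R" (3x3) and "t" (3): a world point X has camera coordinates R X + t; the wrist camera has in their place "tool_from_camera" (4x4, takes a point from camera to tool coordinates, whose origin is the TCP and whose axes are the flange's). Camera axes: x right, y down, z forward; pixel columns grow to the right and rows downward; lengths in m; the calibration is good to about 2 mm. The wrist camera is an equidistant fisheye: a pixel r from the principal point sees the ray r / f radians off the axis. A picture is of the moment at which its call begins: read the wrist's pose just before it.
- hand_in(): hands the job in; it is judged then, once.
Trained networks look in a picture, given as the dict that the camera call returned (one of the last four; its "shot" number tells which), for a name from the list of things; names that differ only in an ending like _2 or _b are one class to them, and where a whole thing is asked for, a point or a joint stands for the part that bears it (a point fixed in the world has none). Each returns a list of dicts, best first, with "score" (0 to 1); they miss things now and then, are a little off and sometimes report something else, mostly with a low value. They report only what shows in the picture. A call takes as long as a camera call.
- viewer.recognise(target, picture): "rect" ([left, top, right, bottom] in pixels, round what is visible of it).
The state is a dict: "time_s": time; "qpos": joint angles; "joint_vel": joint speeds; "tau": joint torques, N m; "ee_pos": TCP position; "eef_rot": TCP orientation; "force": force on the tool from outside, world axes, zero at the start; "moment": the same for the moment, N m; "grip_width": finger opening in m; "grip_force": force on a finger pad.
Only numpy, scipy, OpenCV 4.12 (cv2) and the standard library are available. Lean on these libraries where they do the work, as an engineer would, in place of code of your own. Each camera call takes 0.05 s, during which the arm holds its last target. There are 200 camera calls.

## Working session

There is one attempt and no reset: what is moved stays moved. The work goes in short steps, Python scripts to look and compute and a tool call to move; the robot and the scene stay as the last step left them, time stands still between calls to the robot, and variables do not carry over. Pictures are saved under pics/ and viewed, at most 10 in all, crops included, and the job is handed in when it is done.

Besides the shell and the picture viewer there is one more tool, called after ">>>" as name([rows], argument=value, ...), one row to a line, values as JSON. step_arm: Moves the arm, as the interface text tells. Shifts and turns lie within -1 to 1; 1 stands for 0.1 m of shift or 90 degrees of turn. Its arguments: {"type":"object","properties":{"plan":{"type":"array"},"grip_force":{"type":"number"}},"required":["plan"]}

```bash
mkdir -p pics; ls; cat > h.py <<'E'
import numpy as np,cv2
from station import telemetry,viewer,ctrl
from scipy.spatial.transform import Rotation as Ro
def world(c,u,v,z):
    p=np.stack([(u-c['cx'])/c['fx']*z,(v-c['cy'])/c['fy']*z,z],-1)
    return (p-c['t'])@c['R']
def cloud(c):
    v,u=np.mgrid[0:400,0:640]; return world(c,u,v,c['z_map'].astype(float))
E
python3 - <<'E'
from h import *
o=telemetry.get_obs();print(o); print(ctrl.tcp_to_tips)
for n in ['scene','side']:
    c=viewer.camera(n);cv2.imwrite(f'pics/{n}0.png',c['img'][:,:,::-1])
    P=cloud(c)
    print(n,'cam pos',-c['R'].T@c['t'])
    for t in ['pestle_grip','block','rack','pestle2_grip','jar_c','bottle_c','microplate_c','pen_c']:
        for r in viewer.recognise(t,c)[:2]:
            l,tp,rr,b=r['rect'];u,v=int((l+rr)/2),int((tp+b)/2)
            print(t,round(r['score'],2),np.round(r['rect']),P[v,u].round(3))
E
```

```text
pics
{'time_s': 0.0, 'qpos': array([ 1.06838722e+00,  3.00519671e-01,  1.52158277e+00,  2.48207224e-06,
        1.32069496e+00, -6.65716037e-02]), 'joint_vel': array([ 0.00023223, -0.00166153,  0.00149641,  0.00137156,  0.00013114,
        0.00049048]), 'tau': array([ 2.69125208e-03, -5.31788313e+01, -3.52749753e+01,  7.09518464e-02,
        2.42085446e-02, -1.11345917e-04]), 'ee_pos': array([0.23206412, 0.49837654, 0.22185896]), 'eef_rot': array([-3.14039073e+00, -8.25418137e-05,  2.70575448e+00]), 'force': array([0.2204874 , 0.02945319, 0.50901282]), 'moment': array([-0.02362524,  0.03038686,  0.01887716]), 'grip_force': 0.0, 'grip_width': 0.09393054102015148}
0.017
scene cam pos [1.02930379 0.60846082 0.73180346]
pestle_grip 0.66 [412. 286. 449. 330.] [0.583 0.431 0.073]
pestle_grip 0.56 [251. 147. 258. 162.] [ 0.554 -0.257  0.072]
block 0.7 [305. 199. 353. 264.] [0.589 0.132 0.062]
block 0.54 [395. 215. 438. 229.] [0.347 0.22  0.007]
rack 0.94 [235. 144. 271. 180.] [ 0.561 -0.257  0.045]
jar_c 0.82 [413. 285. 449. 329.] [0.583 0.43  0.077]
bottle_c 0.56 [209. 175. 226. 202.] [ 0.715 -0.203  0.056]
microplate_c 0.98 [228. 222. 281. 270.] [0.737 0.013 0.012]
pen_c 0.74 [396. 216. 439. 227.] [ 0.333  0.215 -0.002]
side cam pos [ 0.29048261 -0.67129775  0.74571124]
pestle_grip 0.59 [383. 307. 400. 330.] [ 0.546 -0.275  0.092]
block 0.9 [323. 175. 346. 239.] [0.558 0.069 0.064]
rack 0.69 [366. 315. 420. 392.] [ 0.522 -0.332  0.082]
pestle2_grip 0.8 [390. 337. 406. 368.] [ 0.527 -0.339  0.092]
pestle2_grip 0.6 [383. 311. 399. 332.] [ 0.546 -0.276  0.083]
jar_c 0.63 [286. 119. 306. 155.] [0.547 0.387 0.074]
bottle_c 0.63 [442. 271. 463. 308.] [ 0.7   -0.232  0.062]
microplate_c 0.88 [386. 201. 444. 246.] [0.745 0.006 0.015]
pen_c 0.55 [212. 200. 264. 204.] [0.346 0.223 0.01 ]
```

```bash
python3 - <<'E'
from h import *
ps=[]
for n in ['scene','side']:
    c=viewer.camera(n);P=cloud(c).reshape(-1,3);im=c['img'].reshape(-1,3)
    hsv=cv2.cvtColor(c['img'],cv2.COLOR_RGB2HSV).reshape(-1,3).astype(int)
    def rect(lo,hi,zl,zh,name,q=None):
        m=(P[:,0]>lo[0])&(P[:,0]<hi[0])&(P[:,1]>lo[1])&(P[:,1]<hi[1])&(P[:,2]>zl)&(P[:,2]<zh)
        if q is not None:m&=q
        p=P[m]
        if len(p)<4:print(n,name,len(p));return
        (cx,cy),(w,h),a=cv2.minAreaRect((p[:,:2]*1000).astype(np.float32))
        print(n,name,len(p),np.round([cx,cy,w,h,a],1),p.mean(0).round(4),np.median(p[:,2]).round(4))
    blue=(hsv[:,0]>95)&(hsv[:,0]<130)&(hsv[:,1]>90)
    org=(hsv[:,0]>4)&(hsv[:,0]<22)&(hsv[:,1]>120)
    rect((.45,-.05),(.68,.25),.059,.07,'blocktop')
    rect((.4,-.42),(.65,-.15),.043,.053,'racktop')
    rect((.4,-.42),(.65,-.15),.09,.105,'blue top',blue)
    rect((.4,-.42),(.65,-.15),.05,.105,'blue',blue)
    rect((.4,-.42),(.65,-.15),.09,.105,'orange top',org)
    rect((.4,-.42),(.65,-.15),.05,.105,'orange',org)
a=cv2.imread('pics/scene0.png')[120:290,190:460];b=cv2.imread('pics/side0.png')[150:400,260:480]
a=cv2.resize(a,(400,252));b=cv2.resize(b,None,fx=1.6,fy=1.6)
o=np.zeros((max(400,252),752,3),np.uint8);o[:252,:400]=a;o[:400,400:]=b[:400,:352];cv2.imwrite('pics/v1.png',o)
E
```

```text
scene blocktop 962 [569.9 104.8 163.4  57.4  72.2] [0.5722 0.1105 0.0624] 0.0624
scene racktop 398 [ 540.6 -300.5  137.6   70.4   72.9] [ 0.5474 -0.2893  0.0463] 0.0462
scene blue top 20 [ 549.6 -265.9   17.7   13.6   15.2] [ 0.5512 -0.2656  0.0929] 0.0929
scene blue 56 [ 550.6 -264.7   21.7   15.    28.2] [ 0.5529 -0.2618  0.0784] 0.0784
scene orange top 22 [ 532.5 -328.5   14.3   19.2   30. ] [ 0.5325 -0.3284  0.0931] 0.0932
scene orange 65 [ 533.7 -327.7   18.    18.9   34. ] [ 0.5349 -0.3256  0.0811] 0.0837
side blocktop 959 [570.9 105.2 164.7  55.5  72.2] [0.5685 0.0996 0.0646] 0.0647
side racktop 2144 [ 542.1 -299.   131.4   70.7   73.2] [ 0.5382 -0.3073  0.0484] 0.0485
side blue top 100 [ 551.  -268.4   19.    19.6   84.3] [ 0.5503 -0.2693  0.0948] 0.095
side blue 228 [ 550.8 -269.    19.9   20.2   88.7] [ 0.5482 -0.2719  0.0806] 0.0832
side orange top 131 [ 531.9 -331.1   21.3   20.2   74.1] [ 0.5314 -0.3318  0.0951] 0.0953
side orange 262 [ 531.8 -331.2   21.3   20.3   75.5] [ 0.5295 -0.3345  0.0819] 0.0898
```

View pics/v1.png

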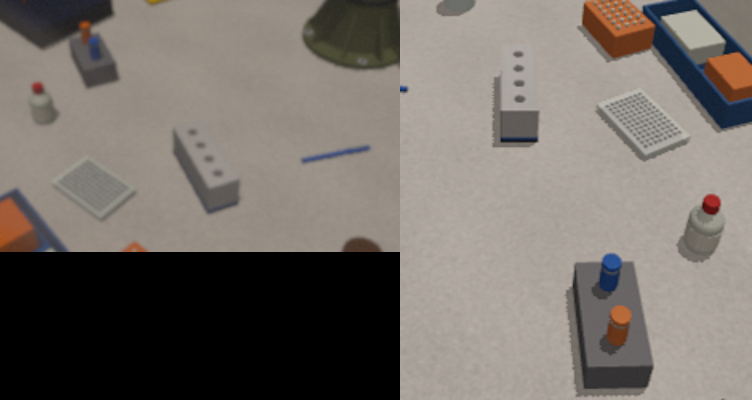

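The view shows the block with four bores (mid, right panel at about 518,75), and the rack with blue at its +y end (611,272) and orange at the other end. The depth measurements agree with the stated sizes: block (0.570, 0.105) yaw −17.8°, blue pestle (0.551, −0.268).

>>> step_arm([
  {"rz": 0.0911},
  {"rz": 0.0911},
  {"rz": 0.0911},
  {"rz": 0.0911},
  {"rz": 0.0911},
  {"rz": 0.0911},
  {"rz": 0.0911},
  {"rz": 0.0911},
  {"rz": 0.0911},
  {"rz": 0.0911},
])

```text
$.plan[0]: bad value
```

>>> step_arm([
  {"dx": -0.32, "dy": 0.2645},
  {"dx": -0.32, "dy": 0.2645},
  {"dx": -0.32, "dy": 0.2645},
  {"dx": -0.32, "dy": 0.2645},
  {"dx": -0.32, "dy": 0.2645},
  {"dx": -0.32, "dy": 0.2645},
  {"dx": -0.32, "dy": 0.2645},
  {"dx": -0.32, "dy": 0.2645},
  {"dx": -0.32, "dy": 0.2645},
  {"dx": -0.32, "dy": 0.2645},
])

```text
$.plan[0]: bad value
```

>>> step_arm([
  {"dx": -0.32, "dy": 0.2645},
  {"dx": -0.32, "dy": 0.2645},
  {"dx": -0.32, "dy": 0.2645},
  {"dx": -0.32, "dy": 0.2645},
  {"dx": -0.32, "dy": 0.2645},
  {"dx": -0.32, "dy": 0.2645},
  {"dx": -0.32, "dy": 0.2645},
  {"dx": -0.32, "dy": 0.2645},
  {"dx": -0.32, "dy": 0.2645},
  {"dx": -0.32, "dy": 0.2645},
])

```text
$.plan[0]: bad value
```

>>> step_arm([
  {"dz": 0.1, "claw": 0.4},
  {"dz": 0.1, "claw": 0.4},
  {"dz": 0, "claw": 0.4},
])

```text
$.plan[0]: bad value
```

```bash
cat >> h.py <<'E'
def wcloud():
    o=telemetry.get_obs();c=viewer.camera('wrist')
    v,u=np.mgrid[0:400,0:640];x=(u-c['cx'])/c['fx'];y=(v-c['cy'])/c['fy']
    th=np.hypot(x,y);z=c['z_map'].astype(float);k=np.where(th>1e-9,np.tan(np.minimum(th,1.5))/np.maximum(th,1e-9),1)
    p=np.stack([x*k*z,y*k*z,z],-1);T=c['tool_from_camera']
    p=p@T[:3,:3].T+T[:3,3];R=Ro.from_euler('xyz',o['eef_rot']).as_matrix()
    p=p@R.T+o['ee_pos'];p[z<=0]=np.nan
    return o,c,p
E
python3 - <<'E'
from h import *
o,c,P=wcloud();print(o['ee_pos'],o['eef_rot'],o['grip_width'],o['force'],c['tool_from_camera'].round(3),c['fx'])
cv2.imwrite('pics/w1.png',c['img'][:,:,::-1])
hsv=cv2.cvtColor(c['img'],cv2.COLOR_RGB2HSV).astype(int)
blue=(hsv[...,0]>95)&(hsv[...,0]<130)&(hsv[...,1]>90)
m=blue&(np.hypot(P[...,0]-.551,P[...,1]+.268)<.03)&(P[...,2]>.088)
p=P[m];print(len(p),p.mean(0),cv2.minEnclosingCircle((p[:,:2]*1000).astype(np.float32)))
m=(np.hypot(P[...,0]-.54,P[...,1]+.3)<.1)&(abs(P[...,2]-.048)<.005)
p=P[m];print(len(p),cv2.minAreaRect((p[:,:2]*1000).astype(np.float32)),np.median(p[:,2]))
E
```

```text
[0.23217806 0.49858769 0.22244544] [-3.14158541e+00  3.50272584e-05  2.70585086e+00] 0.09373150766199308 [ 0.21348995 -0.07980672  0.97833971] [[-0.    -0.966 -0.258  0.075]
 [ 1.    -0.     0.     0.001]
 [-0.    -0.258  0.966 -0.161]
 [ 0.     0.     0.     1.   ]] 309.70691628693146
0 [nan nan nan] ((0.0, 0.0), 0.0)
0 ((0.0, 0.0), (0.0, 0.0), 0.0) nan<stdin>:7: RuntimeWarning: Mean of empty slice.
  ret = um.true_divide(
  return _methods._mean(a, axis=axis, dtype=dtype,
  ret = ret.dtype.type(ret / rcount)
```

View pics/w1.png

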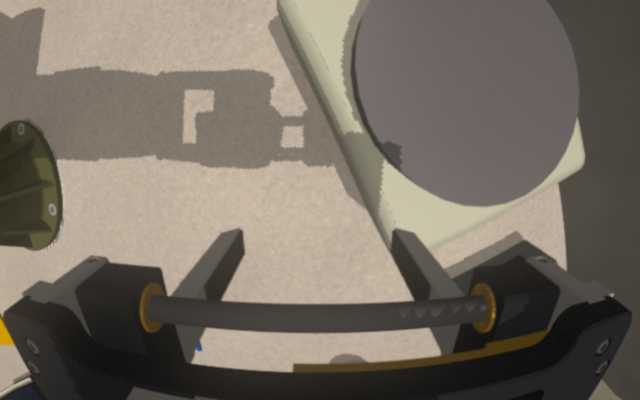

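All seven keys are needed in each row. The wrist view shows a hotplate-like object next to the gripper (460,100), so I'll translate away first and turn afterwards.

>>> step_arm([
  {"dx": -0.3065, "dy": -0.2805, "dz": 0, "rx": 0, "ry": 0, "rz": 0, "claw": 0},
  {"dx": -0.3065, "dy": -0.2805, "dz": 0, "rx": 0, "ry": 0, "rz": 0, "claw": 0},
  {"dx": -0.3065, "dy": -0.2805, "dz": 0, "rx": 0, "ry": 0, "rz": 0, "claw": 0},
  {"dx": -0.3065, "dy": -0.2805, "dz": 0, "rx": 0, "ry": 0, "rz": 0, "claw": 0},
  {"dx": -0.3065, "dy": -0.2805, "dz": 0, "rx": 0, "ry": 0, "rz": 0, "claw": 0},
  {"dx": -0.3065, "dy": -0.2805, "dz": 0, "rx": 0, "ry": 0, "rz": 0, "claw": 0},
  {"dx": -0.3065, "dy": -0.2805, "dz": 0, "rx": 0, "ry": 0, "rz": 0, "claw": 0},
  {"dx": -0.3065, "dy": -0.2805, "dz": 0, "rx": 0, "ry": 0, "rz": 0, "claw": 0},
  {"dx": -0.3065, "dy": -0.2805, "dz": 0, "rx": 0, "ry": 0, "rz": 0, "claw": 0},
  {"dx": -0.3065, "dy": -0.2805, "dz": 0, "rx": 0, "ry": 0, "rz": 0, "claw": 0},
], grip_force=25)

```text
time_s: 2.05
ee_pos: [0.392, 0.1133, 0.2227]
eef_rot: [3.141, 0.001, 2.706]
force: [2.0, 0.7, -0.3]
grip_width: 0.0938
grip_force: 0.0
```

>>> step_arm([
  {"dx": -0.3065, "dy": -0.2805, "dz": 0, "rx": 0, "ry": 0, "rz": 0, "claw": 0},
  {"dx": -0.3065, "dy": -0.2805, "dz": 0, "rx": 0, "ry": 0, "rz": 0, "claw": 0},
  {"dx": -0.3065, "dy": -0.2805, "dz": 0, "rx": 0, "ry": 0, "rz": 0, "claw": 0},
  {"dx": -0.3065, "dy": -0.2805, "dz": 0, "rx": 0, "ry": 0, "rz": 0, "claw": 0},
  {"dx": -0.3065, "dy": -0.2805, "dz": 0, "rx": 0, "ry": 0, "rz": 0, "claw": 0},
  {"dx": -0.3065, "dy": -0.2805, "dz": 0, "rx": 0, "ry": 0, "rz": 0, "claw": 0},
  {"dx": -0.3065, "dy": -0.2805, "dz": 0, "rx": 0, "ry": 0, "rz": 0, "claw": 0},
  {"dx": -0.3065, "dy": -0.2805, "dz": 0, "rx": 0, "ry": 0, "rz": 0, "claw": 0},
  {"dx": -0.3065, "dy": -0.2805, "dz": 0, "rx": 0, "ry": 0, "rz": 0, "claw": 0},
  {"dx": -0.3065, "dy": -0.2805, "dz": 0, "rx": 0, "ry": 0, "rz": 0, "claw": 0},
])

```text
time_s: 3.05
ee_pos: [0.5515, -0.2705, 0.2224]
eef_rot: [3.142, 0.0, 2.706]
force: [0.8, 0.1, 0.8]
grip_width: 0.0941
grip_force: 0.0
```

>>> step_arm([
  {"dx": 0, "dy": 0, "dz": 0, "rx": 0, "ry": 0, "rz": 0.0911, "claw": 0.4},
  {"dx": 0, "dy": 0, "dz": 0, "rx": 0, "ry": 0, "rz": 0.0911, "claw": 0.4},
  {"dx": 0, "dy": 0, "dz": 0, "rx": 0, "ry": 0, "rz": 0.0911, "claw": 0.4},
  {"dx": 0, "dy": 0, "dz": 0, "rx": 0, "ry": 0, "rz": 0.0911, "claw": 0.4},
  {"dx": 0, "dy": 0, "dz": 0, "rx": 0, "ry": 0, "rz": 0.0911, "claw": 0.4},
  {"dx": 0, "dy": 0, "dz": 0, "rx": 0, "ry": 0, "rz": 0.0911, "claw": 0.4},
  {"dx": 0, "dy": 0, "dz": 0, "rx": 0, "ry": 0, "rz": 0.0911, "claw": 0.4},
  {"dx": 0, "dy": 0, "dz": 0, "rx": 0, "ry": 0, "rz": 0.0911, "claw": 0.4},
  {"dx": 0, "dy": 0, "dz": 0, "rx": 0, "ry": 0, "rz": 0.0911, "claw": 0.4},
  {"dx": 0, "dy": 0, "dz": 0, "rx": 0, "ry": 0, "rz": 0.0911, "claw": 0.4},
])

```text
time_s: 4.05
ee_pos: [0.5511, -0.2688, 0.2224]
eef_rot: [-3.142, 0.0, 1.269]
force: [0.2, -0.1, -0.4]
grip_width: 0.0565
grip_force: 0.0
```

```bash
python3 - <<'E'
from h import *
o,c,P=wcloud();print(o['time_s'],o['ee_pos'],o['eef_rot'],o['grip_width'],o['force'])
cv2.imwrite('pics/w2.png',c['img'][:,:,::-1])
hsv=cv2.cvtColor(c['img'],cv2.COLOR_RGB2HSV).astype(int)
blue=(hsv[...,0]>95)&(hsv[...,0]<130)&(hsv[...,1]>90)
m=blue&(np.hypot(P[...,0]-.551,P[...,1]+.268)<.03)&(P[...,2]>.088)
p=P[m];print(len(p),p.mean(0) if len(p) else 0,cv2.minEnclosingCircle((p[:,:2]*1000).astype(np.float32)))
m=(np.hypot(P[...,0]-.54,P[...,1]+.3)<.1)&(abs(P[...,2]-.048)<.005)
p=P[m];print(len(p),cv2.minAreaRect((p[:,:2]*1000).astype(np.float32)),np.median(p[:,2]))
E
```

```text
4.05 [ 0.55106485 -0.26875328  0.22240398] [-3.14153999e+00  4.45946011e-06  1.26893877e+00] 0.056510796976057646 [ 0.20295593 -0.13354966 -0.35107326]
373 [ 0.55100012 -0.26510148  0.09815554] ((553.3569946289062, -259.4075012207031), 16.97092628479004)
5477 ((540.7882080078125, -297.42822265625), (130.78390502929688, 70.82792663574219), 73.51458740234375) 0.04678756091028047
```

View pics/w2.png

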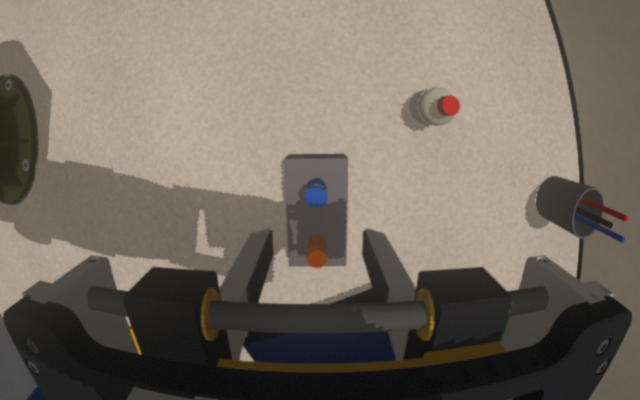

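The blue handle is at (316,190), centred between the jaws (about col 318), with orange at (317,255) clear of the finger path. Next I descend and grip.

>>> step_arm([
  {"dx": 0.015, "dy": 0, "dz": 0.2, "rx": 0, "ry": 0, "rz": 0, "claw": 0.4},
  {"dx": 0, "dy": 0, "dz": 0.25, "rx": 0, "ry": 0, "rz": 0, "claw": 0.4},
  {"dx": 0, "dy": 0, "dz": 0.25, "rx": 0, "ry": 0, "rz": 0, "claw": 0.4},
  {"dx": 0, "dy": 0, "dz": 0.25, "rx": 0, "ry": 0, "rz": 0, "claw": 0.4},
  {"dx": 0, "dy": 0, "dz": 0.25, "rx": 0, "ry": 0, "rz": 0, "claw": 0.4},
  {"dx": 0, "dy": 0, "dz": 0.2, "rx": 0, "ry": 0, "rz": 0, "claw": 0.4},
  {"dx": 0, "dy": 0, "dz": 0.09, "rx": 0, "ry": 0, "rz": 0, "claw": 0.4},
  {"dx": 0, "dy": 0, "dz": 0, "rx": 0, "ry": 0, "rz": 0, "claw": 0.4},
])

```text
time_s: 4.9
ee_pos: [0.5511, -0.2671, 0.0725]
eef_rot: [-3.14, -0.0, 1.276]
force: [0.2, 0.3, -0.1]
grip_width: 0.0562
grip_force: 0.0
```

>>> step_arm([
  {"dx": 0, "dy": 0, "dz": 0, "rx": 0, "ry": 0, "rz": 0, "claw": 1},
  {"dx": 0, "dy": 0, "dz": 0, "rx": 0, "ry": 0, "rz": 0, "claw": 1},
  {"dx": 0, "dy": 0, "dz": 0, "rx": 0, "ry": 0, "rz": 0, "claw": 1},
  {"dx": 0, "dy": 0, "dz": 0, "rx": 0, "ry": 0, "rz": 0, "claw": 1},
  {"dx": 0, "dy": 0, "dz": 0, "rx": 0, "ry": 0, "rz": 0, "claw": 1},
  {"dx": 0, "dy": 0, "dz": 0, "rx": 0, "ry": 0, "rz": 0, "claw": 1},
], grip_force=40)

```text
time_s: 5.5
ee_pos: [0.5516, -0.2674, 0.0738]
eef_rot: [3.141, 0.0, 1.275]
force: [-1.0, 0.9, 2.7]
grip_width: 0.0217
grip_force: 40.0
```

>>> step_arm([
  {"dx": 0, "dy": 0, "dz": -0.1, "rx": 0, "ry": 0, "rz": 0, "claw": 1},
  {"dx": 0, "dy": 0, "dz": -0.2, "rx": 0, "ry": 0, "rz": 0, "claw": 1},
  {"dx": 0, "dy": 0, "dz": -0.25, "rx": 0, "ry": 0, "rz": 0, "claw": 1},
  {"dx": 0, "dy": 0, "dz": -0.25, "rx": 0, "ry": 0, "rz": 0, "claw": 1},
  {"dx": 0, "dy": 0, "dz": -0.25, "rx": 0, "ry": 0, "rz": 0, "claw": 1},
  {"dx": 0, "dy": 0, "dz": -0.21, "rx": 0, "ry": 0, "rz": 0, "claw": 1},
  {"dx": 0, "dy": 0, "dz": 0, "rx": 0, "ry": 0, "rz": 0, "claw": 1},
])

```text
time_s: 6.2
ee_pos: [0.5524, -0.2678, 0.203]
eef_rot: [3.136, 0.001, 1.275]
force: [-0.2, 1.2, -1.3]
grip_width: 0.0217
grip_force: 40.0
```

>>> step_arm([
  {"dx": 0.3074, "dy": -0.0911, "dz": 0, "rx": 0, "ry": 0, "rz": 0, "claw": 1},
  {"dx": 0.3074, "dy": -0.0911, "dz": 0, "rx": 0, "ry": 0, "rz": 0, "claw": 1},
  {"dx": 0.3074, "dy": -0.0911, "dz": 0, "rx": 0, "ry": 0, "rz": 0, "claw": 1},
  {"dx": 0.3074, "dy": -0.0911, "dz": 0, "rx": 0, "ry": 0, "rz": 0, "claw": 1},
  {"dx": 0.3074, "dy": -0.0911, "dz": 0, "rx": 0, "ry": 0, "rz": 0, "claw": 1},
  {"dx": 0.3074, "dy": -0.0911, "dz": 0, "rx": 0, "ry": 0, "rz": 0, "claw": 1},
  {"dx": 0.3074, "dy": -0.0911, "dz": 0, "rx": 0, "ry": 0, "rz": 0, "claw": 1},
  {"dx": 0.3074, "dy": -0.0911, "dz": 0, "rx": 0, "ry": 0, "rz": 0, "claw": 1},
  {"dx": 0.3074, "dy": -0.0911, "dz": 0, "rx": 0, "ry": 0, "rz": 0, "claw": 1},
  {"dx": 0.3074, "dy": -0.0911, "dz": 0, "rx": 0, "ry": 0, "rz": 0, "claw": 1},
])

```text
time_s: 7.2
ee_pos: [0.5535, 0.0546, 0.1986]
eef_rot: [-3.14, 0.0, 1.275]
force: [0.5, -0.7, -0.8]
grip_width: 0.0213
grip_force: 40.0
```

>>> step_arm([
  {"dx": 0, "dy": 0, "dz": 0, "rx": 0, "ry": 0, "rz": 0, "claw": 1},
  {"dx": 0, "dy": 0, "dz": 0, "rx": 0, "ry": 0, "rz": 0, "claw": 1},
  {"dx": 0, "dy": 0, "dz": 0, "rx": 0, "ry": 0, "rz": 0, "claw": 1},
])

```text
time_s: 7.5
ee_pos: [0.5539, 0.0525, 0.199]
eef_rot: [-3.141, 0.0, 1.274]
force: [0.5, 0.3, -0.7]
grip_width: 0.0213
grip_force: 40.0
```

```bash
python3 - <<'E'
from h import *
o,c,P=wcloud();print(o['time_s'],o['ee_pos'],o['eef_rot'],o['grip_width'],o['force'])
cv2.imwrite('pics/w3.png',c['img'][:,:,::-1])
near=(np.hypot(P[...,0]-.57,P[...,1]-.105)<.11)
m=near&(abs(P[...,2]-.063)<.005)
p=P[m];r=cv2.minAreaRect((p[:,:2]*1000).astype(np.float32));print(len(p),r,np.median(p[:,2]))
hole=near&(P[...,2]<.052)&(P[...,2]>.03)
d=P[...,:2]-np.array(r[0])/1000;e=np.array([.306,.952])
hole&=(abs(d@np.array([.952,-.306]))<.018)&(abs(d@e)<.075)
n,l,st,ce=cv2.connectedComponentsWithStats(hole.astype(np.uint8))
for i in range(1,n):
    if st[i,4]>15: print(st[i],ce[i],P[l==i].mean(0))
for n in ['scene','side']:
    c=viewer.camera(n);cv2.imwrite(f'pics/{n}3.png',c['img'][:,:,::-1])
E
```

```text
7.5 [0.55388766 0.05253594 0.19899284] [-3.14096391e+00  3.53385294e-04  1.27419005e+00] 0.021331191490234366 [ 0.51285531  0.30199491 -0.73920916]
8535 ((569.6150512695312, 106.37757873535156), (161.26864624023438, 56.99772644042969), 72.47367858886719) 0.06278029970673929
[310  78  16  15 181] [317.47513812  85.04972376] [0.58682032 0.15929843 0.04293816]
[309 114  16  16 169] [316.80473373 121.40828402] [0.57523537 0.12376159 0.04255628]
[309 151  16  15 176] [316.43181818 157.93181818] [0.56386852 0.08790257 0.04276658]
[309 188  15  12 147] [315.89795918 193.53741497] [0.55232048 0.05211983 0.04331458]
```

View pics/w3.png

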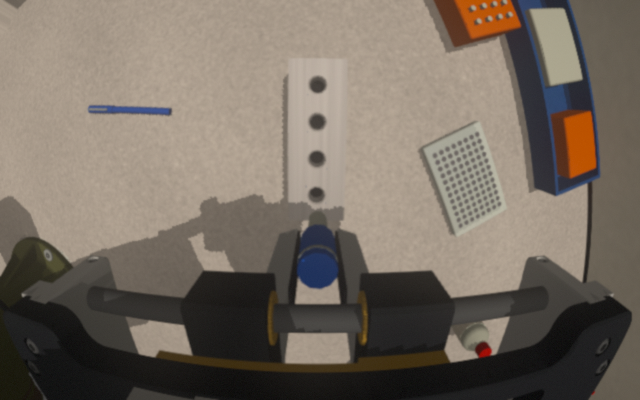

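Four bores at cols 316–317, rows 85/121/158/194; the held pestle at (318,250), upright. I'll check the pestle axis against the TCP.

```bash
cat > pax.py <<'E'
from h import *
from scipy.optimize import least_squares
def run():
    o,c,P=wcloud();t=o['ee_pos'];R=Ro.from_euler('xyz',o['eef_rot']).as_matrix()
    L=[('wrist',c,P)]+[(n,)+(lambda c:(c,cloud(c)))(viewer.camera(n)) for n in ['scene','side']]
    print(o['time_s'],t.round(4),o['force'].round(1))
    for n,c,P in L:
        hsv=cv2.cvtColor(c['img'],cv2.COLOR_RGB2HSV).astype(int)
        near=np.hypot(P[...,0]-t[0],P[...,1]-t[1])<.03
        blue=(hsv[...,0]>95)&(hsv[...,0]<130)&(hsv[...,1]>90)&near&(P[...,2]>t[2]-.03)
        top=P[blue]; 
        if len(top)<5: print(n,'none');continue
        zt=np.percentile(top[:,2],98);tt=top[top[:,2]>zt-.003];si=top[top[:,2]<zt-.006]
        out=[len(top),zt.round(4)]
        for q,r in ((si,.011),(P[near&(P[...,2]<t[2]-.028)&(P[...,2]>t[2]-.063)&(P[...,2]>.068)],.007)):
            if len(q)>8:
                f=least_squares(lambda a:np.hypot(q[:,0]-a[0],q[:,1]-a[1])-r,(q[:,:2].mean(0)-0.0),loss='soft_l1',f_scale=.001)
                d=np.r_[f.x-t[:2],0]@R; out+=[len(q),f.x.round(4),'tool mm',(d[:2]*1e3).round(1)]
        if len(tt)>4: out+=['top',len(tt),tt.mean(0).round(4), (np.r_[tt.mean(0)[:2]-t[:2],0]@R*1e3).round(1)[:2]]
        print(n,*out)
if __name__=='__main__': run()
E
python3 pax.py
python3 -c "
import cv2;a=cv2.imread('pics/side3.png')[100:280,220:460];cv2.imwrite('pics/v4.png',cv2.resize(a,(720,540)))"
```

```text
7.65 [0.554  0.0524 0.1993] [-0.2  0.1  0.6]
wrist 1600 0.2203 355 [0.5542 0.0528] tool mm [0.4 0.1] 206 [0.5543 0.053 ] tool mm [0.6 0.1] top 1172 [0.5547 0.0544 0.2191] [2. 0.]
scene 81 0.2202 53 [0.5545 0.0507] tool mm [-1.5  0.9] 58 [0.5537 0.0511] tool mm [-1.4  0. ] top 20 [0.5547 0.0567 0.219 ] [ 4.3 -0.6]
side 182 0.2226 125 [0.5551 0.0528] tool mm [0.7 0.9] 79 [0.5552 0.0526] tool mm [0.5 1.1] top 46 [0.5532 0.049  0.2259] [-3.5  0.3]
```

View pics/v4.png

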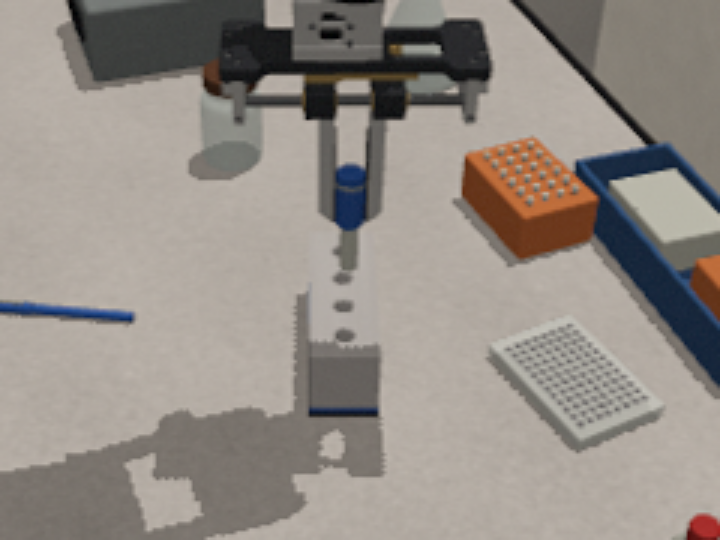

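>>> step_arm([
  {"dx": 0.011, "dy": -0.013, "dz": 0.1, "rx": 0, "ry": 0, "rz": 0, "claw": 1},
  {"dx": 0, "dy": 0, "dz": 0.2, "rx": 0, "ry": 0, "rz": 0, "claw": 1},
  {"dx": 0, "dy": 0, "dz": 0.2, "rx": 0, "ry": 0, "rz": 0, "claw": 1},
  {"dx": 0, "dy": 0, "dz": 0.13, "rx": 0, "ry": 0, "rz": 0, "claw": 1},
  {"dx": 0, "dy": 0, "dz": 0, "rx": 0, "ry": 0, "rz": 0, "claw": 1},
  {"dx": 0, "dy": 0, "dz": 0, "rx": 0, "ry": 0, "rz": 0, "claw": 1},
])

```text
time_s: 8.4
ee_pos: [0.5533, 0.0547, 0.1368]
eef_rot: [3.141, -0.0, 1.275]
force: [-0.0, -0.1, -1.2]
grip_width: 0.0211
grip_force: 40.0
```

>>> step_arm([
  {"dx": 0, "dy": 0, "dz": 0.015, "rx": 0, "ry": 0, "rz": 0, "claw": 1},
  {"dx": 0, "dy": 0, "dz": 0.015, "rx": 0, "ry": 0, "rz": 0, "claw": 1},
  {"dx": 0, "dy": 0, "dz": 0.01, "rx": 0, "ry": 0, "rz": 0, "claw": 1},
  {"dx": 0, "dy": 0, "dz": 0, "rx": 0, "ry": 0, "rz": 0, "claw": 1},
])

```text
time_s: 8.8
ee_pos: [0.5531, 0.0547, 0.1325]
eef_rot: [3.141, -0.0, 1.275]
force: [-0.4, -0.2, -0.1]
grip_width: 0.0214
grip_force: 40.0
```

>>> step_arm([
  {"dx": 0, "dy": 0, "dz": 0.015, "rx": 0, "ry": 0, "rz": 0, "claw": 1},
  {"dx": 0, "dy": 0, "dz": 0.015, "rx": 0, "ry": 0, "rz": 0, "claw": 1},
  {"dx": 0, "dy": 0, "dz": 0.01, "rx": 0, "ry": 0, "rz": 0, "claw": 1},
  {"dx": 0, "dy": 0, "dz": 0, "rx": 0, "ry": 0, "rz": 0, "claw": 1},
])

```text
time_s: 9.2
ee_pos: [0.553, 0.0547, 0.1282]
eef_rot: [-3.141, 0.0, 1.275]
force: [-0.5, 0.6, -0.3]
grip_width: 0.0213
grip_force: 40.0
```

>>> step_arm([
  {"dx": 0, "dy": 0, "dz": 0.01, "rx": 0, "ry": 0, "rz": 0, "claw": 1},
  {"dx": 0, "dy": 0, "dz": 0.01, "rx": 0, "ry": 0, "rz": 0, "claw": 1},
  {"dx": 0, "dy": 0, "dz": 0, "rx": 0, "ry": 0, "rz": 0, "claw": 1},
])

```text
time_s: 9.5
ee_pos: [0.553, 0.0547, 0.1263]
eef_rot: [-3.141, 0.0, 1.275]
force: [0.4, 0.4, -0.5]
grip_width: 0.0217
grip_force: 40.0
```

>>> step_arm([
  {"dx": 0, "dy": 0, "dz": 0.04, "rx": 0, "ry": 0, "rz": 0, "claw": 1},
  {"dx": 0, "dy": 0, "dz": 0.04, "rx": 0, "ry": 0, "rz": 0, "claw": 1},
  {"dx": 0, "dy": 0, "dz": 0.04, "rx": 0, "ry": 0, "rz": 0, "claw": 1},
  {"dx": 0, "dy": 0, "dz": 0, "rx": 0, "ry": 0, "rz": 0, "claw": 1},
])

```text
time_s: 9.9
ee_pos: [0.5528, 0.0547, 0.1137]
eef_rot: [-3.14, 0.0, 1.275]
force: [-0.2, -0.2, -0.5]
grip_width: 0.0215
grip_force: 40.0
```

>>> step_arm([
  {"dx": 0, "dy": 0, "dz": 0.01, "rx": 0, "ry": 0, "rz": 0, "claw": 1},
  {"dx": 0, "dy": 0, "dz": 0.01, "rx": 0, "ry": 0, "rz": 0, "claw": 1},
  {"dx": 0, "dy": 0, "dz": 0.01, "rx": 0, "ry": 0, "rz": 0, "claw": 1},
  {"dx": 0, "dy": 0, "dz": 0, "rx": 0, "ry": 0, "rz": 0, "claw": 1},
])

```text
time_s: 10.3
ee_pos: [0.5531, 0.0547, 0.1114]
eef_rot: [-3.141, 0.0, 1.275]
force: [0.0, 0.5, -0.3]
grip_width: 0.0209
grip_force: 40.0
```

Now the push, in small steps while reading the force.

>>> step_arm([
  {"dx": 0, "dy": 0, "dz": 0.01, "rx": 0, "ry": 0, "rz": 0, "claw": 1},
  {"dx": 0, "dy": 0, "dz": 0, "rx": 0, "ry": 0, "rz": 0, "claw": 1},
])

```text
time_s: 10.5
ee_pos: [0.5531, 0.0547, 0.1104]
eef_rot: [-3.142, 0.0, 1.275]
force: [-0.1, -1.0, -0.4]
grip_width: 0.0214
grip_force: 40.0
```

>>> step_arm([
  {"dx": 0, "dy": 0, "dz": 0.008, "rx": 0, "ry": 0, "rz": 0, "claw": 1},
  {"dx": 0, "dy": 0, "dz": 0, "rx": 0, "ry": 0, "rz": 0, "claw": 1},
])

```text
time_s: 10.7
ee_pos: [0.5532, 0.0547, 0.1098]
eef_rot: [3.141, -0.0, 1.275]
force: [0.0, 0.9, 0.4]
grip_width: 0.0215
grip_force: 40.0
```

>>> step_arm([
  {"dx": 0, "dy": 0, "dz": 0.008, "rx": 0, "ry": 0, "rz": 0, "claw": 1},
  {"dx": 0, "dy": 0, "dz": 0, "rx": 0, "ry": 0, "rz": 0, "claw": 1},
])

```text
time_s: 10.9
ee_pos: [0.5533, 0.0548, 0.1094]
eef_rot: [3.141, -0.0, 1.275]
force: [-2.3, 0.4, 6.0]
grip_width: 0.0218
grip_force: 40.0
```

>>> step_arm([
  {"dx": 0, "dy": 0, "dz": 0.006, "rx": 0, "ry": 0, "rz": 0, "claw": 1},
  {"dx": 0, "dy": 0, "dz": 0, "rx": 0, "ry": 0, "rz": 0, "claw": 1},
])

```text
time_s: 11.1
ee_pos: [0.5534, 0.0548, 0.1093]
eef_rot: [3.141, -0.0, 1.275]
force: [-4.0, -0.2, 11.1]
grip_width: 0.0214
grip_force: 40.0
```

>>> step_arm([
  {"dx": 0, "dy": 0, "dz": 0.005, "rx": 0, "ry": 0, "rz": 0, "claw": 1},
  {"dx": 0, "dy": 0, "dz": 0, "rx": 0, "ry": 0, "rz": 0, "claw": 1},
])

```text
time_s: 11.3
ee_pos: [0.5535, 0.0548, 0.1093]
eef_rot: [3.14, -0.0, 1.275]
force: [-6.4, 0.0, 16.1]
grip_width: 0.0217
grip_force: 40.0
```

It stops dead at 16 N, 20 mm deep: not bore 3. I'll pull out and move to bore 2.

>>> step_arm([
  {"dx": 0, "dy": 0, "dz": -0.06, "rx": 0, "ry": 0, "rz": 0, "claw": 1},
  {"dx": 0, "dy": 0, "dz": -0.1, "rx": 0, "ry": 0, "rz": 0, "claw": 1},
  {"dx": 0, "dy": 0, "dz": -0.12, "rx": 0, "ry": 0, "rz": 0, "claw": 1},
  {"dx": 0, "dy": 0, "dz": 0, "rx": 0, "ry": 0, "rz": 0, "claw": 1},
  {"dx": 0, "dy": 0, "dz": 0, "rx": 0, "ry": 0, "rz": 0, "claw": 1},
])

```text
time_s: 11.8
ee_pos: [0.5532, 0.0547, 0.136]
eef_rot: [3.141, -0.0, 1.275]
force: [-0.1, 0.2, -1.5]
grip_width: 0.0214
grip_force: 40.0
```

>>> step_arm([
  {"dx": 0.1, "dy": 0.002, "dz": 0, "rx": 0, "ry": 0, "rz": 0, "claw": 1},
  {"dx": 0.16, "dy": 0.002, "dz": 0, "rx": 0, "ry": 0, "rz": 0, "claw": 1},
  {"dx": 0.1, "dy": 0.001, "dz": 0, "rx": 0, "ry": 0, "rz": 0, "claw": 1},
  {"dx": 0, "dy": 0, "dz": 0, "rx": 0, "ry": 0, "rz": 0, "claw": 1},
  {"dx": 0, "dy": 0, "dz": 0, "rx": 0, "ry": 0, "rz": 0, "claw": 1},
])

```text
time_s: 12.3
ee_pos: [0.564, 0.0894, 0.1354]
eef_rot: [-3.141, 0.0, 1.276]
force: [1.0, -1.0, -0.5]
grip_width: 0.0214
grip_force: 40.0
```

```bash
python3 pax.py
```

```text
12.3 [0.564  0.0894 0.1354] [ 1.  -1.  -0.5]
wrist 1526 0.1565 279 [0.5642 0.0898] tool mm [0.4 0.1] 202 [0.5642 0.09  ] tool mm [0.6 0. ] top 1172 [0.5646 0.0913 0.1553] [2. 0.]
scene 74 0.1558 43 [0.5634 0.0877] tool mm [-1.8 -0.1] 49 [0.5634 0.0878] tool mm [-1.7 -0.1] top 24 [0.5645 0.093  0.1549] [ 3.6 -0.6]
side 171 0.1625 133 [0.5646 0.089 ] tool mm [-0.2  0.7] 67 [0.565  0.0885] tool mm [-0.5  1.2] top 5 [0.5472 0.0807 0.2238] [-13.2 -13.5]
```

>>> step_arm([
  {"dx": 0, "dy": 0, "dz": 0.03, "rx": 0, "ry": 0, "rz": 0, "claw": 1},
  {"dx": 0, "dy": 0, "dz": 0.02, "rx": 0, "ry": 0, "rz": 0, "claw": 1},
  {"dx": 0, "dy": 0, "dz": 0.015, "rx": 0, "ry": 0, "rz": 0, "claw": 1},
  {"dx": 0, "dy": 0, "dz": 0.015, "rx": 0, "ry": 0, "rz": 0, "claw": 1},
  {"dx": 0, "dy": 0, "dz": 0, "rx": 0, "ry": 0, "rz": 0, "claw": 1},
])

```text
time_s: 12.95
ee_pos: [0.564, 0.089, 0.1275]
eef_rot: [-3.141, 0.0, 1.275]
force: [0.3, 0.3, -0.3]
grip_width: 0.0216
grip_force: 40.0
```

>>> step_arm([
  {"dx": 0, "dy": 0, "dz": 0.01, "rx": 0, "ry": 0, "rz": 0, "claw": 1},
  {"dx": 0, "dy": 0, "dz": 0.01, "rx": 0, "ry": 0, "rz": 0, "claw": 1},
  {"dx": 0, "dy": 0, "dz": 0, "rx": 0, "ry": 0, "rz": 0, "claw": 1},
])

```text
time_s: 13.25
ee_pos: [0.564, 0.089, 0.1256]
eef_rot: [-3.141, 0.0, 1.275]
force: [0.8, 0.2, 0.2]
grip_width: 0.0215
grip_force: 40.0
```

>>> step_arm([
  {"dx": 0, "dy": 0, "dz": 0.05, "rx": 0, "ry": 0, "rz": 0, "claw": 1},
  {"dx": 0, "dy": 0, "dz": 0.05, "rx": 0, "ry": 0, "rz": 0, "claw": 1},
  {"dx": 0, "dy": 0, "dz": 0.04, "rx": 0, "ry": 0, "rz": 0, "claw": 1},
  {"dx": 0, "dy": 0, "dz": 0.01, "rx": 0, "ry": 0, "rz": 0, "claw": 1},
  {"dx": 0, "dy": 0, "dz": 0, "rx": 0, "ry": 0, "rz": 0, "claw": 1},
])

```text
time_s: 13.75
ee_pos: [0.564, 0.089, 0.1105]
eef_rot: [-3.141, 0.0, 1.275]
force: [-0.3, -0.3, -0.8]
grip_width: 0.0212
grip_force: 40.0
```

>>> step_arm([
  {"dx": 0, "dy": 0, "dz": 0.01, "rx": 0, "ry": 0, "rz": 0, "claw": 1},
  {"dx": 0, "dy": 0, "dz": 0, "rx": 0, "ry": 0, "rz": 0, "claw": 1},
])

```text
time_s: 13.95
ee_pos: [0.5642, 0.089, 0.1099]
eef_rot: [3.141, -0.0, 1.275]
force: [-0.3, -1.0, -1.0]
grip_width: 0.0216
grip_force: 40.0
```

>>> step_arm([
  {"dx": 0, "dy": 0, "dz": 0.007, "rx": 0, "ry": 0, "rz": 0, "claw": 1},
  {"dx": 0, "dy": 0, "dz": 0, "rx": 0, "ry": 0, "rz": 0, "claw": 1},
])

```text
time_s: 14.15
ee_pos: [0.5643, 0.089, 0.1096]
eef_rot: [3.141, -0.0, 1.275]
force: [-1.5, -1.1, 4.5]
grip_width: 0.0213
grip_force: 40.0
```

>>> step_arm([
  {"dx": 0, "dy": 0, "dz": 0.005, "rx": 0, "ry": 0, "rz": 0, "claw": 1},
  {"dx": 0, "dy": 0, "dz": 0, "rx": 0, "ry": 0, "rz": 0, "claw": 1},
])

```text
time_s: 14.35
ee_pos: [0.5642, 0.0891, 0.1091]
eef_rot: [3.141, -0.0, 1.275]
force: [-1.1, 0.2, 5.1]
grip_width: 0.0215
grip_force: 40.0
```

>>> step_arm([
  {"dx": 0, "dy": 0, "dz": 0.006, "rx": 0, "ry": 0, "rz": 0, "claw": 1},
  {"dx": 0, "dy": 0, "dz": 0, "rx": 0, "ry": 0, "rz": 0, "claw": 1},
])

```text
time_s: 14.55
ee_pos: [0.5643, 0.0891, 0.1085]
eef_rot: [3.141, -0.0, 1.275]
force: [-2.5, -0.1, 4.9]
grip_width: 0.0217
grip_force: 40.0
```

>>> step_arm([
  {"dx": 0, "dy": 0, "dz": 0.006, "rx": 0, "ry": 0, "rz": 0, "claw": 1},
  {"dx": 0, "dy": 0, "dz": 0, "rx": 0, "ry": 0, "rz": 0, "claw": 1},
])

```text
time_s: 14.75
ee_pos: [0.5643, 0.089, 0.1079]
eef_rot: [3.141, -0.0, 1.275]
force: [-0.1, 0.4, 6.3]
grip_width: 0.0209
grip_force: 40.0
```

>>> step_arm([
  {"dx": 0, "dy": 0, "dz": 0.005, "rx": 0, "ry": 0, "rz": 0, "claw": 1},
  {"dx": 0, "dy": 0, "dz": 0, "rx": 0, "ry": 0, "rz": 0, "claw": 1},
])

```text
time_s: 14.95
ee_pos: [0.5643, 0.0891, 0.1074]
eef_rot: [3.141, -0.0, 1.275]
force: [-0.7, 0.1, 5.5]
grip_width: 0.0213
grip_force: 40.0
```

It keeps yielding at about 6 N, now 2 mm past contact: bore 2 is free. I'll push on.

>>> step_arm([
  {"dx": 0, "dy": 0, "dz": 0.012, "rx": 0, "ry": 0, "rz": 0, "claw": 1},
  {"dx": 0, "dy": 0, "dz": 0.012, "rx": 0, "ry": 0, "rz": 0, "claw": 1},
  {"dx": 0, "dy": 0, "dz": 0.012, "rx": 0, "ry": 0, "rz": 0, "claw": 1},
  {"dx": 0, "dy": 0, "dz": 0.012, "rx": 0, "ry": 0, "rz": 0, "claw": 1},
  {"dx": 0, "dy": 0, "dz": 0.012, "rx": 0, "ry": 0, "rz": 0, "claw": 1},
])

```text
time_s: 15.45
ee_pos: [0.5643, 0.089, 0.1014]
eef_rot: [3.141, -0.0, 1.275]
force: [-2.0, -0.1, 7.5]
grip_width: 0.0215
grip_force: 40.0
```

>>> step_arm([
  {"dx": 0, "dy": 0, "dz": 0.012, "rx": 0, "ry": 0, "rz": 0, "claw": 1},
  {"dx": 0, "dy": 0, "dz": 0.012, "rx": 0, "ry": 0, "rz": 0, "claw": 1},
  {"dx": 0, "dy": 0, "dz": 0.012, "rx": 0, "ry": 0, "rz": 0, "claw": 1},
  {"dx": 0, "dy": 0, "dz": 0.012, "rx": 0, "ry": 0, "rz": 0, "claw": 1},
  {"dx": 0, "dy": 0, "dz": 0.012, "rx": 0, "ry": 0, "rz": 0, "claw": 1},
  {"dx": 0, "dy": 0, "dz": 0.012, "rx": 0, "ry": 0, "rz": 0, "claw": 1},
])

```text
time_s: 16.05
ee_pos: [0.5643, 0.089, 0.0942]
eef_rot: [3.141, -0.0, 1.275]
force: [-2.1, 0.5, 7.3]
grip_width: 0.0215
grip_force: 40.0
```

>>> step_arm([
  {"dx": 0, "dy": 0, "dz": 0.012, "rx": 0, "ry": 0, "rz": 0, "claw": 1},
  {"dx": 0, "dy": 0, "dz": 0.012, "rx": 0, "ry": 0, "rz": 0, "claw": 1},
  {"dx": 0, "dy": 0, "dz": 0, "rx": 0, "ry": 0, "rz": 0, "claw": 1},
])

```text
time_s: 16.35
ee_pos: [0.5643, 0.089, 0.0917]
eef_rot: [3.141, -0.0, 1.275]
force: [-1.3, 0.2, 5.0]
grip_width: 0.0212
grip_force: 40.0
```

```bash
python3 pax.py
```

```text
16.35 [0.5643 0.089  0.0917] [-1.3  0.2  5. ]
wrist 1511 0.1127 245 [0.5644 0.0894] tool mm [0.4 0. ] top 1189 [0.5648 0.0908 0.1115] [ 1.8 -0. ]
scene 66 0.1126 37 [0.5639 0.0876] tool mm [-1.5  0.1] top 22 [0.5641 0.092  0.1112] [ 2.8 -1. ]
side 151 0.1171 106 [0.5651 0.0894] tool mm [0.6 0.7] top 15 [0.5618 0.0851 0.1204] [-4.5 -1.2]
```

>>> step_arm([
  {"dx": 0, "dy": 0, "dz": 0.01, "rx": 0, "ry": 0, "rz": 0, "claw": 1},
  {"dx": 0, "dy": 0, "dz": 0.01, "rx": 0, "ry": 0, "rz": 0, "claw": 1},
  {"dx": 0, "dy": 0, "dz": 0, "rx": 0, "ry": 0, "rz": 0, "claw": 1},
])

```text
time_s: 16.8
ee_pos: [0.5642, 0.089, 0.0895]
eef_rot: [3.141, -0.0, 1.275]
force: [-1.4, 0.2, 5.3]
grip_width: 0.0213
grip_force: 40.0
```

>>> step_arm([
  {"dx": 0, "dy": 0, "dz": 0.008, "rx": 0, "ry": 0, "rz": 0, "claw": 1},
  {"dx": 0, "dy": 0, "dz": 0, "rx": 0, "ry": 0, "rz": 0, "claw": 1},
])

```text
time_s: 17.0
ee_pos: [0.5642, 0.089, 0.0888]
eef_rot: [3.141, -0.0, 1.275]
force: [-0.6, 0.1, 5.3]
grip_width: 0.0215
grip_force: 40.0
```

>>> step_arm([
  {"dx": 0, "dy": 0, "dz": 0.006, "rx": 0, "ry": 0, "rz": 0, "claw": 1},
  {"dx": 0, "dy": 0, "dz": 0, "rx": 0, "ry": 0, "rz": 0, "claw": 1},
])

```text
time_s: 17.2
ee_pos: [0.5643, 0.089, 0.0882]
eef_rot: [3.141, -0.0, 1.275]
force: [-1.8, -0.2, 5.7]
grip_width: 0.0213
grip_force: 40.0
```

>>> step_arm([
  {"dx": 0, "dy": 0, "dz": 0.006, "rx": 0, "ry": 0, "rz": 0, "claw": 1},
  {"dx": 0, "dy": 0, "dz": 0, "rx": 0, "ry": 0, "rz": 0, "claw": 1},
])

```text
time_s: 17.4
ee_pos: [0.5643, 0.089, 0.0878]
eef_rot: [3.141, -0.0, 1.275]
force: [-1.9, 0.4, 6.2]
grip_width: 0.0214
grip_force: 40.0
```

>>> step_arm([
  {"dx": 0, "dy": 0, "dz": 0.006, "rx": 0, "ry": 0, "rz": 0, "claw": 1},
  {"dx": 0, "dy": 0, "dz": 0, "rx": 0, "ry": 0, "rz": 0, "claw": 1},
])

```text
time_s: 17.6
ee_pos: [0.5643, 0.0891, 0.0877]
eef_rot: [3.141, -0.0, 1.275]
force: [-4.9, -0.2, 13.2]
grip_width: 0.0211
grip_force: 40.0
```

>>> step_arm([
  {"dx": 0, "dy": 0, "dz": 0.005, "rx": 0, "ry": 0, "rz": 0, "claw": 1},
  {"dx": 0, "dy": 0, "dz": 0, "rx": 0, "ry": 0, "rz": 0, "claw": 1},
])

```text
time_s: 17.8
ee_pos: [0.5643, 0.0891, 0.0877]
eef_rot: [3.141, -0.0, 1.275]
force: [-7.8, -0.9, 19.8]
grip_width: 0.0218
grip_force: 40.0
```

The shoulder is down, a firm stop 22 mm past first contact. Next: relieve, open, retreat straight up.

>>> step_arm([
  {"dx": 0, "dy": 0, "dz": -0.013, "rx": 0, "ry": 0, "rz": 0, "claw": 1},
  {"dx": 0, "dy": 0, "dz": 0, "rx": 0, "ry": 0, "rz": 0, "claw": 0.4},
  {"dx": 0, "dy": 0, "dz": 0, "rx": 0, "ry": 0, "rz": 0, "claw": 0.4},
  {"dx": 0, "dy": 0, "dz": 0, "rx": 0, "ry": 0, "rz": 0, "claw": 0.4},
  {"dx": 0, "dy": 0, "dz": 0, "rx": 0, "ry": 0, "rz": 0, "claw": 0.4},
  {"dx": 0, "dy": 0, "dz": 0, "rx": 0, "ry": 0, "rz": 0, "claw": 0.4},
])

```text
time_s: 18.4
ee_pos: [0.564, 0.089, 0.0873]
eef_rot: [-3.141, 0.0, 1.275]
force: [0.2, 0.0, -0.6]
grip_width: 0.0554
grip_force: 0.0
```

>>> step_arm([
  {"dx": 0, "dy": 0, "dz": -0.05, "rx": 0, "ry": 0, "rz": 0, "claw": 0.4},
  {"dx": 0, "dy": 0, "dz": -0.2, "rx": 0, "ry": 0, "rz": 0, "claw": 0.4},
  {"dx": 0, "dy": 0, "dz": -0.3, "rx": 0, "ry": 0, "rz": 0, "claw": 0.4},
  {"dx": 0, "dy": 0, "dz": -0.3, "rx": 0, "ry": 0, "rz": 0, "claw": 0.4},
  {"dx": 0, "dy": 0, "dz": -0.3, "rx": 0, "ry": 0, "rz": 0, "claw": 0.4},
  {"dx": 0, "dy": 0, "dz": -0.1, "rx": 0, "ry": 0, "rz": 0, "claw": 0.4},
  {"dx": 0, "dy": 0, "dz": 0, "rx": 0, "ry": 0, "rz": 0, "claw": 0.4},
])

```text
time_s: 19.1
ee_pos: [0.5645, 0.089, 0.2135]
eef_rot: [3.139, -0.001, 1.275]
force: [-0.1, -0.7, -0.2]
grip_width: 0.0569
grip_force: 0.0
```

```bash
python3 - <<'E'
from h import *
o,c,P=wcloud();print(o['ee_pos'],o['force'])
hsv=cv2.cvtColor(c['img'],cv2.COLOR_RGB2HSV).astype(int)
m=(hsv[...,0]>95)&(hsv[...,0]<130)&(hsv[...,1]>90)&(np.hypot(P[...,0]-.564,P[...,1]-.089)<.03)
p=P[m];z=np.percentile(p[:,2],[5,50,95]);print(len(p),z,p[p[:,2]>z[2]-.004].mean(0))
s=viewer.camera('side')['img'][:,:,::-1][130:290,240:450]
cv2.imwrite('pics/v5.png',np.hstack([cv2.resize(c['img'][40:340,170:470,::-1],(300,300)),cv2.resize(s,(394,300))]))
E
```

```text
[0.56445685 0.0890494  0.21354778] [-0.06319473 -0.73444814 -0.17738019]
389 [0.106379   0.10772113 0.10879339] [0.56470343 0.09083632 0.10769216]
```

View pics/v5.png

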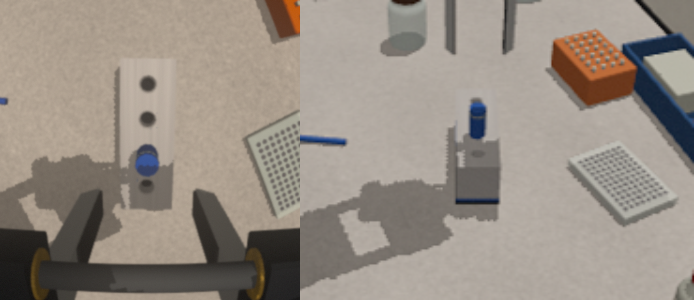

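The pestle stands upright in the bore (left panel 148,160; right panel 477,118), with no shank showing. The handle top measures about 0.108 m against 0.109 expected, and the gripper is clear.

```bash
python3 -c "
from station import hand_in
print(hand_in())"
```

```text
the job is handed in; nothing more can be done
None
```

The job is handed in: bore 2 was the free one, giving way at about 5–7 N, and the blue pestle is fully home in it, upright and released; bore 3 stopped dead at 16 N, bores 0 and 1 were not tried, and my highest reading while pushing was about 20 N.

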